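# Start the dish shaker at its keys

## Robot

A 6-joint arm with a two-finger parallel gripper is mounted at the origin on a cart in front of the work surface, level with it; the furniture and walls round the work are solid. World frame = base frame: x ahead of the robot, y to its left, z up, the work surface at z = 0. Lengths are in m, angles in degrees, forces in N, time in s.
With the tool pointing down it reaches from about 0.325 to 0.775 m from the base axis. Payload 9.3 kg.
Tool frame: the origin (TCP) lies between the finger pads; the fingertips stand 22 mm ahead of it and the grasp point (between the pads) lies 3 mm ahead of it; z points along the fingers, y is the direction in which the jaws open and shut (so a half turn about z gives the same grasp; the last joint's range is limited). The gripper opens to 85 mm and grips with 20 to 120 N. Pads are 22 mm wide; open, the fingers measure 114 mm over their backs; the gripper's body (76 mm by 85 mm) begins 54 mm behind the grasp point. The pads swing forward as they close: fully open they stand 13 mm farther back than shut.
Start: joints at [-80.019, 14.817, 1.232, 76.415, 0, 81.257], TCP at [0.177, -0.521, 0.253] pointing down, gripper open.
Joint ranges: [-174.27, 174.27], [-52.1, 104.24], [-59.71, 78.15], [-110.17, 111.67], [-87.03, 83.33], [-180, 180]. Speed limits (degrees/s): [127.2, 127.2, 159.86, 180, 180, 180].

## Interface

Orientations are given as a 3x3 rotation matrix whose columns are the frame's x, y, z axes.
In Python, from rig import ctrl gives the robot as it stands.
- The arm moves only by the shell command python3 -m jog 'ROWS' [FORCE]. ROWS is JSON, a list of rows, each an object with "hand": the closure, from 0 (fully open) to 1 (shut); "xyz": the shift along the tool's x, y, z in units of 30 mm (1.0 is 30 mm), a list of three; "rot": the turn, a rotation vector about the tool's x, y, z in units of 5 degrees (1.0 is 5 degrees), a list of three. In form: [{"hand": hand, "xyz": [dx, dy, dz], "rot": [ax, ay, az]}, ...]. A call has 1 to 5 rows; each row is the pose to reach, as a shift and turn from the pose commanded when the call began, along the tool's axes at that moment; what a row does not reach only later rows make up. A row lasts 1/8 s, in which the tool goes at most 62.5 mm and 10.7 degrees, less where a joint would pass 70% of its speed; a pose out of reach is approached as far as the arm can. A call with a gripper value outside its range is refused whole. The fingers move at their own pace and stop on an object; FORCE is the grip in N (left out, the last holds). Time passes only in rows, so rows that repeat a pose let the fingers close. It gives the time, the measured TCP pose, the force and the opening at its end, in the units of the state.
- ctrl.get_obs(): the state, without advancing time (a new reading comes with each control period).
- ctrl.snapshot(name): name is "scene" or "top" or "wrist"; returns (picture, depth): 400x640x3 uint8, blue, green, red; 400x640 float32, m along the optical axis (not along the pixel's ray), 0 where there is no reading.
- ctrl.calibration(name): a dict with "fx", "fy", "cx", "cy" (pixels), "R" (3x3) and "t" (3): a world point X has camera coordinates R X + t. Camera axes: x right, y down, z forward; pixel columns grow to the right and rows downward; lengths in m; the calibration is good to about 2 mm. A picture is of the moment at which its call begins: read the wrist's pose just before it. calibration takes no time and is no camera call; for the wrist camera it gives the pose at the moment of the call.
- ctrl.sign_off(): hands the job in, once; it reports no verdict.
The state is a dict: "t": time; "q": joint angles; "dq": joint speeds; "joint_torque": joint torques, N m; "eef_pos": TCP position; "ee_rot": TCP orientation; "wrist_force": force on the tool from outside, world axes, zero at the start; "ft_torque": the same for the moment, N m; "gripper_width": finger opening in m.
Only numpy, scipy, OpenCV 4.12 (cv2) and the standard library are available. Lean on these libraries where they do the work, as an engineer would, in place of code of your own. Each camera call takes 0.05 s, during which the arm holds its last target. There are 200 camera calls.

## Task

Start the dish shaker, only by pressing on its controls: first press the raised far end of the rocker switch down until it has tipped over, then press the square key all the way in so that it stays in, and then hold the long bar key fully down for about a second and let it come up again. Keep to this order, do not press the round key, and leave the dish and the cup on the platform and the glassware around as they stand: nothing is to be picked up.

Things in the scene. Friction and masses are not known exactly. Their poses are not given: they have to be found in the camera images.
- shaker: Low grey fixed case, 190 mm deep (x), 260 wide (y). Origin under its centre, on the worktop; x points away from the robot (turned up to 0.3 rad), z up. Level control deck at its front, 46 mm high, with four controls in a row on 3 mm black base plates: x = -50 mm, y = -87, -29, 29, 87 mm. Behind it, from x = -6 mm, a raised black platform, top at 60 mm, carries a dish and a cup.
- rocker (a joint): Rocker switch: 0 off (as found, far end raised; may start up to 0.04), 0.32 rad on (tipped right over, far end down; counts as on above 0.25). Stays where it is left. Takes about 3 N at point rocker_press.
- rocker_press (a point): Where to press the rocker: on top of its raised far half, 17 mm beyond the pivot at its middle. Rocker 48 mm long (shaker x), 24 wide, two flat halves in a shallow V; off: near half level, far half rises. Point 62 mm above the worktop when off, 57 when on (far half then level). Bearing on the near half too would block it. Grey; the four controls swap places from start to start.
- square_key (a joint): Square key: 0 out (may start up to 0.8 mm in), 0.006 m fully in (counts as in above 0.0048). It slides straight down, takes about 3 N, and stays where it is left; nothing pops it out again.
- square_key_top (a point): Middle of the top face of the square key, 22 x 22 mm; 60 mm above the work surface when out, 54 mm when in. Fixed in the same row and of the same grey plastic as the others; the four swap places from start to start.
- bar_key (a joint): Long bar key: 0 up, 0.006 m fully down (counts as down above 0.0045). Sprung: starts to give at 1.2 N, fully down at 3.6 N, comes up by itself.
- bar_key_top (a point): Middle of the top face of the long bar key, 46 mm (along the shaker's x) x 14 mm; 60 mm above the work surface when up. Fixed in the same row and of the same grey plastic as the others; the four swap places from start to start.
- round_key (a joint): Round key, not to be pressed: 0 up, 0.006 m down; sprung like the bar key.
- round_key_top (a point): Middle of the top of the round key, 24 mm across; 60 mm above the work surface. Fixed in the same row and of the same grey plastic as the others; the four swap places from start to start.
- dish: Loose shallow round culture dish, 91 mm across, 16 mm high, on the shaker's platform; origin under its centre.
- cup: Loose small white cup, 45 mm across, 28 mm high, on the shaker's platform; origin under its centre.
- conical_flask: Loose conical glass flask, 64 mm across, 104 mm high, standing on the worktop to the right of the shaker; origin under its centre.
- sample_vial1: Loose small glass vial with a black cap, 25 mm across, 64 mm high, on the worktop to the left of the shaker beside two fixed ones; origin under its centre.

How it is judged (in metres and radians):
On the way, in this order (a step that is already met when the one before it is completed fails the run):
1. the rocker switch is tipped on (value of joint rocker above 0.25 rad and value of joint square_key below 0.003 m), for 0.1 s.
2. the square key is fully in (value of joint square_key above 0.0048 m and value of joint bar_key below 0.002 m), for 0.1 s.
3. the bar key is held fully down by the fingers (value of joint bar_key above 0.0045 m and contact force between the fingers and bar_key above 0.5 N), for 0.6 s.
At the end, for the whole second after the job is handed in: The rocker is on (over 0.25 of 0.32 rad), the square key in (over 4.8 of 6 mm), the bar key up again (under 1 mm) after having been held down for at least 0.6 s, the round key up, and the dish, cup, flask and vial within 15 mm of where they stood (value of joint rocker above 0.25 rad and value of joint square_key above 0.0048 m and value of joint each of bar_key, round_key below 0.001 m and distance of each of dish, cup, conical_flask, sample_vial1 from where it was at the start of the episode below 0.015 m); the robot touches nothing.
It fails at once if the square key was pressed (3 mm) before the rocker was on (value of joint square_key above 0.003 m and value of joint rocker below 0.22 rad).
It fails at once if the bar key was pressed (3 mm) before the square key was in (value of joint bar_key above 0.003 m and value of joint square_key below 0.0045 m).
It fails at once if the round key was pressed (2 mm) (value of joint round_key above 0.002 m).
It fails at once if the dish, cup, flask or vial was lifted, carried or pushed more than 15 mm (distance of any of dish, cup, conical_flask, sample_vial1 from where it was at the start of the episode above 0.015 m).
It also fails if it takes over 48 s, if anything falls off the work surface, if the arm or the gripper's body presses on something with over 40 N, if the wrist force passes 120 N, or if a joint passes its speed limit or range.

## Working session

There is one attempt and no reset: what is moved stays moved. The work goes in short steps, Python scripts to look and compute and a shell command to move; the robot and the scene stay as the last step left them, time stands still between calls to the robot, and variables do not carry over. Pictures are saved under pics/ and viewed, on a budget of 10 in all, crops included, one or two more only if the job needs it, and the job is handed in when it is done.

```bash
mkdir -p pics; ls; python3 - <<'E'
from rig import ctrl
import cv2,numpy as np
o=ctrl.get_obs();print(o)
for n in("top","scene"):
    p,d=ctrl.snapshot(n);c=ctrl.calibration(n);np.savez(""+n,p=p,d=d,**c);cv2.imwrite(f"pics/{n}0.png",p);print(n,c)
E
```

```text
pics
{'t': 0.0, 'q': array([-8.00215818e+01,  1.48513810e+01,  1.18883321e+00,  7.64139990e+01,
        5.62152571e-04,  8.12559918e+01]), 'dq': array([ 0.06678063, -0.00716934, -0.07735757,  0.06812232,  0.099644  ,
        0.07227552]), 'joint_torque': array([-2.76967658e-04, -5.55641127e+01,  3.44526136e+01,  1.38087227e-02,
       -1.74327488e-04,  6.83451375e-06]), 'eef_pos': array([ 0.17648994, -0.52065426,  0.25265391]), 'ee_rot': array([[ 9.47084738e-01,  3.20983566e-01, -2.21834415e-04],
       [ 3.20983572e-01, -9.47083846e-01,  1.31748516e-03],
       [ 2.12795295e-04, -1.31897529e-03, -9.99999108e-01]]), 'wrist_force': array([-0.41438443,  0.55176363,  0.59840411]), 'ft_torque': array([-0.03399134,  0.05460429, -0.02842757]), 'gripper_width': 0.08541620996103487}
top {'fx': 401.8223401122018, 'fy': 401.8223401122018, 'cx': 322.23996279482947, 'cy': 197.54668028504327, 'R': array([[ 0.00284548, -0.99998639, -0.0043735 ],
       [-0.9781572 , -0.00187428, -0.20785808],
       [ 0.20784705,  0.00486943, -0.97814922]]), 't': array([0.0682076 , 0.57613019, 1.05780371])}
scene {'fx': 374.2547785321706, 'fy': 374.2547785321706, 'cx': 319.883158118522, 'cy': 202.05558948148308, 'R': array([[-0.64714011, -0.76234682, -0.00608354],
       [-0.35747535,  0.31048209, -0.88080205],
       [ 0.67336547, -0.56782762, -0.47344561]]), 't': array([0.4104544 , 0.24344307, 0.68927565])}
```

View pics/top0.png

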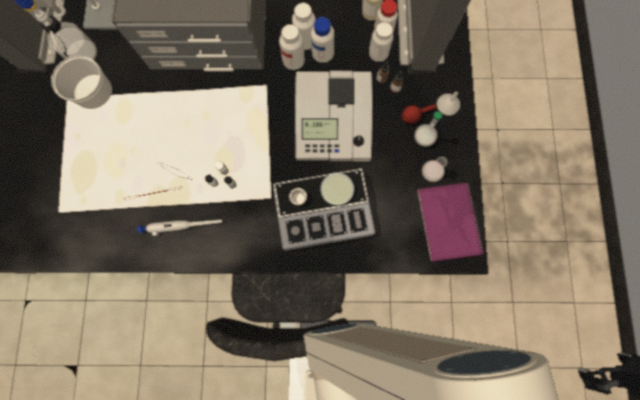

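View pics/scene0.png

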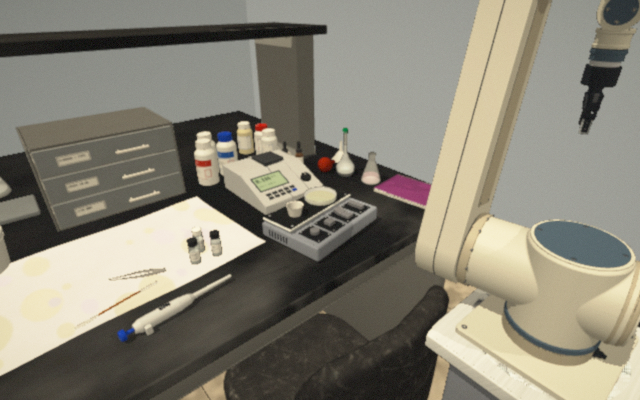

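The top view shows the shaker at about (325,208), with four controls at about (296,231), (317,227), (337,223) and (358,219). I'll enlarge that area and compute its pose.

```bash
cat > h.py <<'E'
import numpy as np
def ray(c,u,v,z):
    R,t=c["R"],c["t"]; C=-R.T@t
    d=R.T@np.array([(u-c["cx"])/c["fx"],(v-c["cy"])/c["fy"],1.])
    return C+d*(z-C[2])/d[2]
E
python3 - <<'E'
import numpy as np,cv2
from h import *
c=np.load("top.npz");p=c["p"]
cv2.imwrite("pics/crop1.png",cv2.resize(p[160:260,262:387],None,fx=6,fy=6,interpolation=cv2.INTER_CUBIC))
g=p.max(2)
m=np.zeros(g.shape,np.uint8);m[160:260,262:387]=(g[160:260,262:387]<60)*255
n,l,s,ce=cv2.connectedComponentsWithStats(m)
for i in range(1,n):
    if s[i,4]>60: print(s[i],ce[i],ray(c,*ce[i],.049))
E
```

```text
[ 262  160  125  100 5340] [327.43539326 213.51479401] [0.5329387  0.05501749 0.049     ]
[347 172  18  30 275] [356.61818182 186.59272727] [ 0.6103119  -0.02751244  0.049     ]
[277 178  54  36 983] [301.525941   195.67243133] [0.58373489 0.12800187 0.049     ]
[349 210  17  21 154] [356.53896104 220.86363636] [ 0.51241217 -0.02583072  0.049     ]
[328 214  17  21  88] [335.81818182 224.97727273] [0.50076837 0.03177102 0.049     ]
[308 217  17  22 213] [316.         227.63849765] [0.4932194  0.08667894 0.049     ]
[287 220  17  22 228] [295.45175439 230.94736842] [0.48388378 0.14344873 0.049     ]
```

View pics/crop1.png

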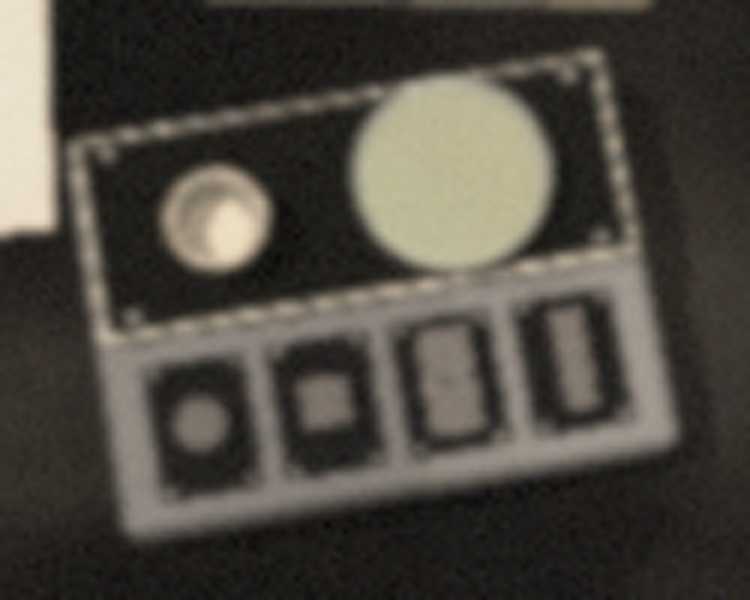

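Left to right the crop shows the round key, square key, rocker and bar key. The shaker yaw is about 0.166 rad. I'll shut the gripper, move above the rocker (about 0.519, 0.033) and turn to the shaker's heading.

```bash
python3 -m jog '[{"hand":1,"xyz":[3.3,-2.7,0],"rot":[0,0,0.4]},{"hand":1,"xyz":[6.6,-5.4,0],"rot":[0,0,0.8]},{"hand":1,"xyz":[10,-8.2,0],"rot":[0,0,1.2]},{"hand":1,"xyz":[13.4,-11,0],"rot":[0,0,1.6]},{"hand":1,"xyz":[16.7,-13.8,0],"rot":[0,0,1.8]}]'
cat >> h.py <<'E'
def delta(o,target,yaw):
    "rows units from present pose to target TCP (world) with tool x heading yaw"
    R=o["ee_rot"]; d=R.T@(np.array(target)-o["eef_pos"])/.03
    c,s=np.cos(yaw),np.sin(yaw); T=np.array([[c,s,0],[s,-c,0],[0,0,-1.]])
    from scipy.spatial.transform import Rotation as Ro
    return d.round(3),(np.degrees(Ro.from_matrix(R.T@T).as_rotvec())/5).round(3)
E
python3 -c "
from h import *
from rig import ctrl
print(delta(ctrl.get_obs(),[.519,.033,.2],.166))"
```

```text
t: 0.72
eef_pos: [0.3421, -0.2537, 0.2532]
ee_rot: [[0.986, 0.168, 0.0], [0.168, -0.986, -0.0], [0.0, 0.0, -1.0]]
wrist_force: [1.2, -0.7, 0.0]
gripper_width: 0.0
(array([ 7.416, -8.432,  1.773]), array([ 0.   , -0.001,  0.027]))
```

```bash
python3 -m jog '[{"hand":1,"xyz":[1.4,-1.5,0],"rot":[0,0,0]},{"hand":1,"xyz":[2.8,-3,0],"rot":[0,0,0]},{"hand":1,"xyz":[4.2,-4.5,0.5],"rot":[0,0,0]},{"hand":1,"xyz":[5.6,-6,1],"rot":[0,0,0]},{"hand":1,"xyz":[6.5,-7.5,1.5],"rot":[0,0,0]}]'
python3 -m jog '[{"hand":1,"xyz":[0.5,-0.5,0],"rot":[0,0,0]},{"hand":1,"xyz":[0.5,-0.5,0],"rot":[0,0,0]}]'
python3 - <<'E'
from h import *
from rig import ctrl
import cv2
o=ctrl.get_obs();c=ctrl.calibration("wrist");p,d=ctrl.snapshot("wrist")
np.savez("w1",p=p,d=d,**c);cv2.imwrite("pics/w1.png",p)
print(o["t"],o["eef_pos"],-c["R"].T@c["t"],delta(o,[.519,.033,.1],.166))
E
```

```text
t: 1.35
eef_pos: [0.4967, 0.0012, 0.2075]
ee_rot: [[0.986, 0.169, -0.0], [0.169, -0.986, -0.0], [-0.0, 0.0, -1.0]]
wrist_force: [0.3, -0.8, 0.4]
gripper_width: 0.0001
t: 1.6
eef_pos: [0.5082, 0.0178, 0.2076]
ee_rot: [[0.985, 0.172, -0.001], [0.172, -0.985, 0.0], [-0.001, -0.0, -1.0]]
wrist_force: [-0.4, 0.2, 0.1]
gripper_width: 0.0002
1.6 [0.50818218 0.01783364 0.20761789] [0.59262278 0.03218216 0.32950916] (array([ 0.446, -0.435,  3.587]), array([-0.004,  0.013,  0.073]))
```

View pics/w1.png

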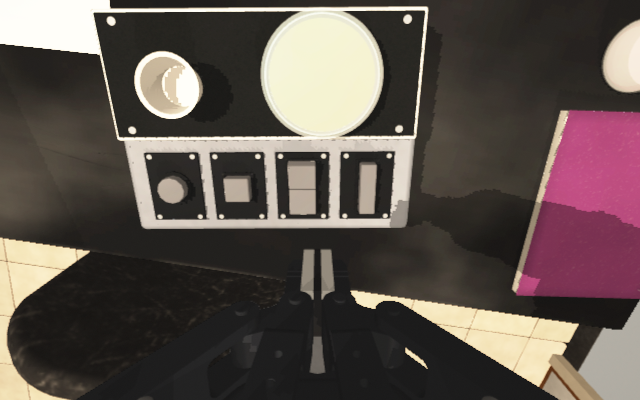

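The wrist view shows the round key at (172,190), square key at (237,189), rocker at (302,187) with its fold at row 189, and bar key at (368,188). The shut fingertips are at about (317,252). I'll refine the plate and key positions from here.

```bash
python3 - <<'E'
from h import *
import cv2
c=np.load("w1.npz");p=c["p"];g=cv2.cvtColor(p,cv2.COLOR_BGR2GRAY)
m=np.zeros_like(g);m[145:225,140:400]=(g[145:225,140:400]<75)*255
cs,h=cv2.findContours(m,cv2.RETR_EXTERNAL,cv2.CHAIN_APPROX_NONE)
P=[]
for k in sorted(cs,key=lambda k:cv2.boundingRect(k)[0]):
    if cv2.contourArea(k)<2000: continue
    q=np.array([ray(c,*x[0],.049)[:2] for x in k],np.float32)
    r=cv2.minAreaRect(q);P.append(r[0]);print("plate",r)
    f=np.zeros_like(g);cv2.drawContours(f,[k],-1,255,-1);f=cv2.erode(f,np.ones((9,9)))
    f=((f>0)&(g>=85)).astype(np.uint8)*255
    ks=max(cv2.findContours(f,0,2)[0],key=cv2.contourArea)
    print(" key",cv2.boundingRect(ks),cv2.minAreaRect(np.array([ray(c,*x[0],.06)[:2] for x in ks],np.float32)))
P=np.array(P);d=P[0]-P[-1];yaw=np.arctan2(-d[0],d[1]);print(P,yaw,np.linalg.norm(d))
X=np.array([np.cos(yaw),np.sin(yaw)]);Y=np.array([-X[1],X[0]]);ctr=P.mean(0)
print("centre row",ctr)
for n,y,x in(("round",.087,0),("sq",.029,0),("rock",-.029,.017),("bar",-.087,0)):print(n,ctr+y*Y+x*X)
E
```

```text
plate ((0.4861598014831543, 0.14523056149482727), (0.062267888337373734, 0.04787340387701988), 9.931002616882324)
 key (157, 176, 28, 28) ((0.48596006631851196, 0.14547300338745117), (0.023220736533403397, 0.02391529455780983), 35.44207763671875)
plate ((0.4965480864048004, 0.08814223855733871), (0.06310693174600601, 0.047562792897224426), 9.87790584564209)
 key (223, 176, 27, 26) ((0.49755844473838806, 0.0883389413356781), (0.02311517484486103, 0.022504620254039764), 9.871569633483887)
plate ((0.5069870948791504, 0.031153693795204163), (0.06207261607050896, 0.047219421714544296), 9.877765655517578)
 key (287, 161, 29, 53) ((0.5082719326019287, 0.03185052424669266), (0.04794574901461601, 0.024333123117685318), 9.869537353515625)
plate ((0.5172891616821289, -0.025938071310520172), (0.06298625469207764, 0.047194212675094604), 10.13463020324707)
 key (358, 163, 19, 51) ((0.5173497796058655, -0.025387102738022804), (0.04626696556806564, 0.015006781555712223), 10.196696281433105)
[[ 0.4861598   0.14523056]
 [ 0.49654809  0.08814224]
 [ 0.50698709  0.03115369]
 [ 0.51728916 -0.02593807]] 0.17989755715467573 0.17397625677904835
centre row [0.50174604 0.05964711]
round [0.48617923 0.1452431 ]
sq [0.4965571 0.0881791]
rock [0.52366063 0.0341569 ]
bar [ 0.51731284 -0.02594889]
```

```bash
python3 -c "
from h import *
from rig import ctrl
print(delta(ctrl.get_obs(),[.524,.0342,.1],.178))"
```

```text
(array([ 0.634, -0.475,  3.595]), array([-0.001,  0.011, -0.078]))
```

```bash
python3 -m jog '[{"hand":1,"xyz":[0.63,-0.47,0.5],"rot":[0,0,-0.08]},{"hand":1,"xyz":[0.63,-0.47,1.8],"rot":[0,0,-0.08]},{"hand":1,"xyz":[0.63,-0.47,3],"rot":[0,0,-0.08]},{"hand":1,"xyz":[0.63,-0.47,3.5],"rot":[0,0,-0.08]},{"hand":1,"xyz":[0.63,-0.47,3.5],"rot":[0,0,-0.08]}]'
python3 -c "
from h import *
from rig import ctrl
print(delta(ctrl.get_obs(),[.524,.0342,.078],.178),ctrl.get_obs()['wrist_force'])"
```

```text
t: 2.28
eef_pos: [0.524, 0.0334, 0.1027]
ee_rot: [[0.985, 0.175, -0.002], [0.175, -0.985, 0.0], [-0.001, -0.0, -1.0]]
wrist_force: [-0.2, -0.2, 0.4]
gripper_width: 0.0001
(array([ 0.006, -0.026,  0.823]), array([-0.005,  0.017, -0.022])) [-0.16585949 -0.21960593  0.35382425]
```

```bash
python3 -m jog '[{"hand":1,"xyz":[0,-0.02,0.4],"rot":[0,0,0]},{"hand":1,"xyz":[0,-0.02,0.6],"rot":[0,0,0]},{"hand":1,"xyz":[0,-0.02,0.75],"rot":[0,0,0]},{"hand":1,"xyz":[0,-0.02,0.82],"rot":[0,0,0]},{"hand":1,"xyz":[0,-0.02,0.82],"rot":[0,0,0]}]'
```

```text
t: 2.9
eef_pos: [0.5245, 0.0342, 0.079]
ee_rot: [[0.984, 0.176, 0.001], [0.176, -0.984, -0.0], [0.001, 0.0, -1.0]]
wrist_force: [1.8, 0.1, 2.9]
gripper_width: 0.0002
```

```bash
python3 -m jog '[{"hand":1,"xyz":[0,0,0.05],"rot":[0,0,0]},{"hand":1,"xyz":[0,0,0.1],"rot":[0,0,0]},{"hand":1,"xyz":[0,0,0.1],"rot":[0,0,0]}]'
```

```text
t: 3.28
eef_pos: [0.5246, 0.0342, 0.0785]
ee_rot: [[0.984, 0.176, 0.003], [0.176, -0.984, -0.001], [0.003, 0.001, -1.0]]
wrist_force: [-8.4, 1.1, 32.3]
gripper_width: 0.0
```

Against its stop at tip height 56.5 mm, with 32 N. I'll back off and look, with the move towards the square key computed too.

```bash
python3 -m jog '[{"hand":1,"xyz":[0,0,-0.5],"rot":[0,0,0]},{"hand":1,"xyz":[0,0,-1.4],"rot":[0,0,0]},{"hand":1,"xyz":[0,0,-1.4],"rot":[0,0,0]}]'
python3 - <<'E'
from h import *
from rig import ctrl
import cv2
o=ctrl.get_obs();p,d=ctrl.snapshot("wrist");cv2.imwrite("pics/w2.png",p)
print(o["t"],o["eef_pos"],delta(o,[.4968,.0882,.1],.178))
E
```

```text
t: 3.65
eef_pos: [0.5247, 0.0342, 0.1192]
ee_rot: [[0.984, 0.176, 0.002], [0.176, -0.984, -0.0], [0.002, 0.001, -1.0]]
wrist_force: [0.5, -0.7, 0.5]
gripper_width: -0.0
3.65 [0.52467206 0.03417281 0.11921305] (array([-0.599, -1.937,  0.638]), array([ 0.008, -0.026, -0.015]))
```

View pics/w2.png

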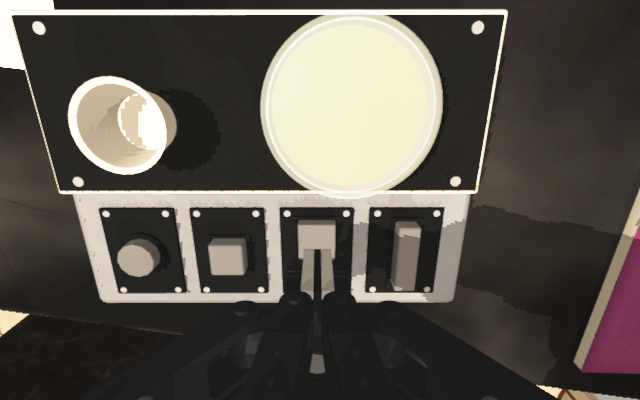

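The rocker's far half shows at (317,238), but the fingers hide its near half. I'll move over the square key and check the rocker from there before pressing.

```bash
python3 -m jog '[{"hand":1,"xyz":[-0.3,-0.9,0],"rot":[0,0,0]},{"hand":1,"xyz":[-0.6,-1.93,0],"rot":[0,0,0]},{"hand":1,"xyz":[-0.6,-1.93,0.3],"rot":[0,0,0]},{"hand":1,"xyz":[-0.6,-1.93,0.5],"rot":[0,0,0]},{"hand":1,"xyz":[-0.6,-1.93,0.5],"rot":[0,0,0]}]'
python3 - <<'E'
from h import *
from rig import ctrl
import cv2
o=ctrl.get_obs();c=ctrl.calibration("wrist");p,d=ctrl.snapshot("wrist");cv2.imwrite("pics/w3.png",p);np.savez("w3",p=p,d=d,**c)
print(o["t"],o["eef_pos"],delta(o,[.4968,.0882,.076],.178))
E
```

```text
t: 4.32
eef_pos: [0.496, 0.0875, 0.1017]
ee_rot: [[0.985, 0.175, -0.002], [0.175, -0.985, -0.0], [-0.002, -0.0, -1.0]]
wrist_force: [0.1, 0.3, -0.2]
gripper_width: -0.0001
4.325 [0.49602204 0.08745411 0.10167945] (array([ 0.031, -0.02 ,  0.856]), array([-0.002,  0.02 , -0.024]))
```

View pics/w3.png

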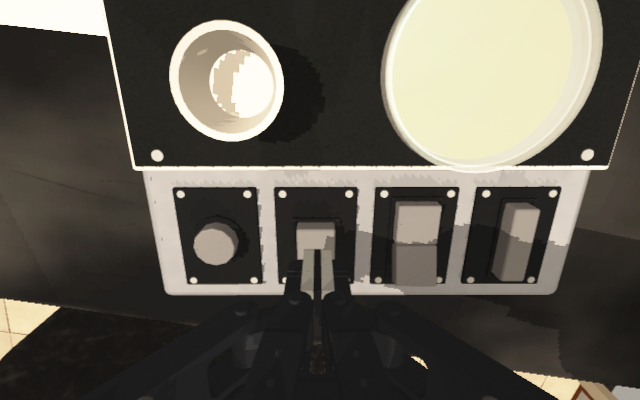

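The rocker is at (417,245), with its far half (417,222) lit and its near half (415,265) in shade. I'll check the heights by depth.

```bash
python3 - <<'E'
from h import *
c=np.load("w3.npz");d=c["d"]
for u,v in((418,212),(418,225),(417,238),(415,250),(415,265),(415,278)):
    z=np.median(d[v-1:v+2,u-2:u+3]);x=np.array([(u-c["cx"])/c["fx"],(v-c["cy"])/c["fy"],1])*z
    print(u,v,(c["R"].T@(x-c["t"])).round(4))
E
```

```text
418 212 [0.5262 0.0358 0.0587]
418 225 [0.5185 0.0334 0.0583]
417 238 [0.5106 0.0318 0.0584]
415 250 [0.5034 0.0312 0.0592]
415 265 [0.4953 0.0297 0.0621]
415 278 [0.4883 0.0284 0.0644]
```

The rocker is fully on: its far half is level and its near half is raised. Next, press the square key.

```bash
python3 -m jog '[{"hand":1,"xyz":[0.03,-0.02,0.5],"rot":[0,0,0]},{"hand":1,"xyz":[0.03,-0.02,0.65],"rot":[0,0,0]},{"hand":1,"xyz":[0.03,-0.02,0.78],"rot":[0,0,0]},{"hand":1,"xyz":[0.03,-0.02,0.86],"rot":[0,0,0]},{"hand":1,"xyz":[0.03,-0.02,0.9],"rot":[0,0,0]}]'
```

```text
t: 5.0
eef_pos: [0.4969, 0.0887, 0.076]
ee_rot: [[0.984, 0.176, 0.0], [0.176, -0.984, -0.0], [0.0, 0.0, -1.0]]
wrist_force: [-5.8, -2.1, 16.1]
gripper_width: 0.0001
```

The tip is at 54 mm and the force is rising to 16 N, so the key is at its stop. I'll retreat and cross to the bar key over the rocker.

```bash
python3 -m jog '[{"hand":1,"xyz":[0,0,0.02],"rot":[0,0,0]},{"hand":1,"xyz":[0,0,-0.5],"rot":[0,0,0]},{"hand":1,"xyz":[0,0,-1.6],"rot":[0,0,0]},{"hand":1,"xyz":[0,0,-1.6],"rot":[0,0,0]}]'
python3 -c "
from h import *
from rig import ctrl
o=ctrl.get_obs();print(o['t'],o['eef_pos'],delta(o,[.5173,-.0257,.105],.178))"
```

```text
t: 5.5
eef_pos: [0.4985, 0.089, 0.1259]
ee_rot: [[0.984, 0.176, 0.005], [0.176, -0.984, 0.0], [0.005, 0.001, -1.0]]
wrist_force: [-0.4, 0.6, -0.0]
gripper_width: 0.0002
5.5 [0.49848455 0.08897073 0.12585699] (array([-0.058,  3.873,  0.697]), array([ 0.006, -0.054, -0.013]))
```

```bash
python3 -m jog '[{"hand":1,"xyz":[-0.05,1.3,0],"rot":[0,0,0]},{"hand":1,"xyz":[-0.05,2.6,0],"rot":[0,0,0]},{"hand":1,"xyz":[-0.05,3.87,0],"rot":[0,0,0]},{"hand":1,"xyz":[-0.05,3.87,0.4],"rot":[0,0,0]},{"hand":1,"xyz":[-0.05,3.87,0.6],"rot":[0,0,0]}]'
python3 - <<'E'
from h import *
from rig import ctrl
import cv2
o=ctrl.get_obs();c=ctrl.calibration("wrist");p,d=ctrl.snapshot("wrist");cv2.imwrite("pics/w4.png",p);np.savez("w4",p=p,d=d,**c)
print(o["t"],o["eef_pos"],delta(ctrl.get_obs(),[.5173,-.0257,.076],.178))
E
```

```text
t: 6.12
eef_pos: [0.5152, -0.0254, 0.1044]
ee_rot: [[0.985, 0.175, -0.002], [0.175, -0.985, 0.001], [-0.002, -0.001, -1.0]]
wrist_force: [-0.6, 0.7, -0.7]
gripper_width: -0.0
6.125 [ 0.51521495 -0.02540066  0.1043513 ] (array([0.074, 0.037, 0.931]), array([-0.014,  0.025, -0.012]))
```

View pics/w4.png

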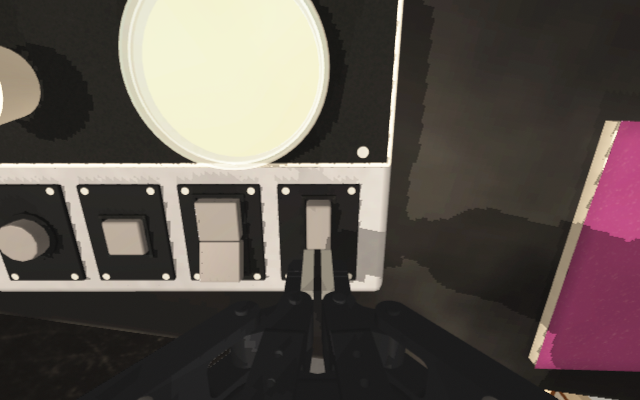

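The square key (125,237) looks lower than the round key (22,240). The fingers are over the bar key (318,235). I'll check heights by depth before pressing.

```bash
python3 - <<'E'
from h import *
c=np.load("w4.npz");d=c["d"]
for u,v in((122,232),(122,240),(15,238),(220,220),(220,265),(318,215),(318,230)):
    z=np.median(d[v-1:v+2,u-2:u+3]);x=np.array([(u-c["cx"])/c["fx"],(v-c["cy"])/c["fy"],1])*z
    print(u,v,(c["R"].T@(x-c["t"])).round(4))
E
```

```text
122 232 [0.5008 0.0883 0.0553]
122 240 [0.4956 0.0883 0.0556]
15 238 [0.4896 0.1453 0.0612]
220 220 [0.5199 0.0314 0.0583]
220 265 [0.494  0.0279 0.0635]
318 215 [ 0.5339 -0.0228  0.0611]
318 230 [ 0.5251 -0.0244  0.0617]
```

The square key is in: 6 mm lower than the round and bar keys. Press the bar key.

```bash
python3 -m jog '[{"hand":1,"xyz":[0.07,0.03,0.5],"rot":[0,0,0]},{"hand":1,"xyz":[0.07,0.03,0.75],"rot":[0,0,0]},{"hand":1,"xyz":[0.07,0.03,0.9],"rot":[0,0,0]},{"hand":1,"xyz":[0.07,0.03,0.98],"rot":[0,0,0]},{"hand":1,"xyz":[0.07,0.03,0.98],"rot":[0,0,0]}]'
```

```text
t: 6.8
eef_pos: [0.5181, -0.026, 0.0765]
ee_rot: [[0.984, 0.176, 0.0], [0.176, -0.984, 0.0], [0.0, -0.0, -1.0]]
wrist_force: [-0.7, 1.8, 2.9]
gripper_width: -0.0002
```

Nearly at the stop (about 5.5 mm). I'll go a little further and hold about a second.

```bash
python3 -m jog '[{"hand":1,"xyz":[0,0,0.03],"rot":[0,0,0]},{"hand":1,"xyz":[0,0,0.05],"rot":[0,0,0]},{"hand":1,"xyz":[0,0,0.05],"rot":[0,0,0]},{"hand":1,"xyz":[0,0,0.05],"rot":[0,0,0]},{"hand":1,"xyz":[0,0,0.05],"rot":[0,0,0]}]'
python3 -m jog '[{"hand":1,"xyz":[0,0,0],"rot":[0,0,0]},{"hand":1,"xyz":[0,0,0],"rot":[0,0,0]},{"hand":1,"xyz":[0,0,0],"rot":[0,0,0]},{"hand":1,"xyz":[0,0,0],"rot":[0,0,0]}]'
```

```text
t: 7.42
eef_pos: [0.5182, -0.0262, 0.0759]
ee_rot: [[0.984, 0.176, 0.001], [0.176, -0.984, -0.0], [0.001, 0.0, -1.0]]
wrist_force: [-4.1, 2.4, 12.6]
gripper_width: -0.0001
t: 7.92
eef_pos: [0.5182, -0.0262, 0.0759]
ee_rot: [[0.984, 0.176, 0.001], [0.176, -0.984, -0.0], [0.001, 0.0, -1.0]]
wrist_force: [-4.8, 3.1, 13.4]
gripper_width: 0.0001
```

Held at the stop for about 1.1 s. Now I'll release straight up and check.

```bash
python3 -m jog '[{"hand":1,"xyz":[0,0,-0.6],"rot":[0,0,0]},{"hand":1,"xyz":[0,0,-2],"rot":[0,0,0]},{"hand":1,"xyz":[0,0,-3.5],"rot":[0,0,0]},{"hand":1,"xyz":[-1,0,-4],"rot":[0,0,0]},{"hand":1,"xyz":[-1,0,-4],"rot":[0,0,0]}]'
python3 - <<'E'
from h import *
from rig import ctrl
import cv2
c=ctrl.calibration("wrist");p,d=ctrl.snapshot("wrist");cv2.imwrite("pics/w5.png",p);np.savez("w5",p=p,d=d,**c)
uv=lambda X:(lambda x:(int(c["fx"]*x[0]/x[2]+c["cx"]),int(c["fy"]*x[1]/x[2]+c["cy"])))(c["R"]@np.array(X)+c["t"])
for n,X in dict(round=[.486,.1452,.06],sq=[.4966,.0882,.054],far=[.5237,.0342,.057],near=[.49,.0285,.062],bar=[.5173,-.026,.06]).items():
    u,v=uv(X);z=np.median(d[v-2:v+3,u-2:u+3]);x=np.array([(u-c["cx"])/c["fx"],(v-c["cy"])/c["fy"],1])*z
    print(n,u,v,(c["R"].T@(x-c["t"])).round(4))
b=np.load("top.npz")["p"].astype(int);a=ctrl.snapshot("top")[0].astype(int)
df=abs(a-b).max(2);print("flask area diff",df[150:185,415:460].mean(),"vial area",df[155:195,200:245].mean())
print(ctrl.get_obs()["wrist_force"])
E
```

```text
t: 8.55
eef_pos: [0.4881, -0.032, 0.1963]
ee_rot: [[0.985, 0.175, 0.003], [0.175, -0.985, -0.001], [0.002, 0.002, -1.0]]
wrist_force: [0.2, -1.2, -1.0]
gripper_width: -0.0002
round 103 161 [0.4869 0.1448 0.0616]
sq 177 159 [0.4974 0.0879 0.0554]
far 244 139 [0.5242 0.034  0.0584]
near 245 181 [0.4909 0.0286 0.0635]
bar 315 160 [ 0.518  -0.0254  0.0618]
flask area diff 31.34285714285714 vial area 25.02
[ 0.04767625 -0.05786078  0.02605694]
```

View pics/w5.png

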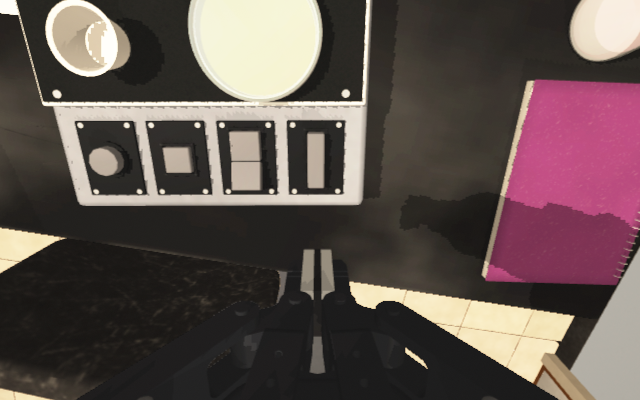

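All controls read as wanted and the arm is clear, so I'll hand in.

```bash
python3 -c "
from rig import ctrl
print(ctrl.sign_off())"
```

```text
the job is handed in; nothing more can be done
None
```

I started the shaker in the required order and handed the job in at about 8.6 s. I tipped the rocker on, pressed the square key in, held the bar key down at its stop for about 1.1 s, and let it come up. The sign-off gives no verdict.

**Controls:** depth heights read about 1.4 mm high throughout.
- **Rocker:** on, with the far half level at 58 mm and the near half raised to about 64 mm.
- **Square key:** in, at 55 mm, which is 6 mm below the other keys.
- **Bar and round keys:** both up, at 62 mm.

**Force:** the highest wrist reading was 32 N, at the rocker's stop. It was near zero at the end with the arm clear.

**Loose items:** the dish and cup look undisturbed in the last wrist view, though I did not measure them. The top-view comparison for the flask and vial was inconclusive: both areas differed from the first picture (mean 31 and 25 grey levels). I put that down to the arm and its shadow and did not confirm it. The commanded path did not go near either of them.

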